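# Set a record player to its third speed by feel and start it

## Robot

A 6-joint arm with a two-finger parallel gripper is mounted at the origin on the work surface. World frame = base frame: x ahead of the robot, y to its left, z up, the work surface at z = 0. Lengths are in m, angles in degrees, forces in N, time in s.
With the tool pointing down it reaches from about 0.325 to 0.775 m from the base axis. Payload 5.5 kg.
Tool frame: the origin (TCP) lies at the centre of the arm's flange, where the gripper is bolted on; the fingertips stand 182 mm ahead of it and the grasp point (between the pads) lies 163 mm ahead of it; z points along the fingers, y is the line along which they close (so a half turn about z gives the same grasp; the last joint's range is limited). The gripper opens to 88 mm and grips with 3 to 60 N. Pads are 20 mm wide; open, the fingers measure 115 mm over their backs; the gripper's body (75 mm by 178 mm) begins 61 mm behind the grasp point.
Start: joints at [-70.227, 5.22, 70.514, -0, 104.267, -3.249], TCP at [0.235, -0.552, 0.405] pointing down, gripper open.
Joint ranges: [-164.24, 164.24], [-49.07, 125.15], [9.68, 141.18], [-86.29, 266.29], [3.28, 154.24], [-151.56, 151.56]. Speed limits (degrees/s): [147.25, 147.25, 172.46, 180, 180, 180].

## Interface

Orientations are given as [roll, pitch, yaw] about the fixed x, y, z axes, in that order (R = Rz(yaw) Ry(pitch) Rx(roll)).
In Python, from station import r gives the robot as it stands. The module is installed in compiled form; this text tells all that it offers. Calls block until the motion is done:
- r.reach(position, orientation): joint-space move of the TCP to a pose.
- r.servo_line(position, rotation=None, speed=0.15): straight line of the TCP; rotation=None keeps the orientation; speed is the mean speed in m/s.
- r.move_joints(angles): joint-space move.
- r.let_go() and r.grab(squeeze=None): open the fingers fully, or close them until they stop; squeeze is the grip in N (None keeps the last).
- r.wait(seconds).
- r.inverse_kinematics(position, orientation): joint angles nearest the present ones, or None.
- r.sense(): the state.
- r.snapshot(name): name is "scene" or "top" or "wrist"; returns a dict with "frame" (384x512x3 uint8, red, green, blue), "fx", "fy", "cx", "cy" (pixels), "R" (3x3) and "t" (3): a world point X has camera coordinates R X + t. Camera axes: x right, y down, z forward; pixel columns grow to the right and rows downward; lengths in m; the calibration is good to about 2 mm. A picture is of the moment at which its call begins. There is no depth.
A pose or a line that the arm cannot do raises r.IKError and nothing moves.
- r.hand_in(): hands the job in; it is judged then, once.
The state is a dict: "clock": time; "joints": joint angles; "joint_vel": joint speeds; "joint_torque": joint torques, N m; "tcp_pos": TCP position; "orientation": TCP orientation; "contact_force": force on the tool from outside, world axes, zero at the start; "torque": the same for the moment, N m; "opening": finger opening in m; "gripper_force": force on a finger pad.
Only numpy, scipy, OpenCV 4.12 (cv2) and the standard library are available. Lean on these libraries where they do the work, as an engineer would, in place of code of your own. Each camera call takes 0.05 s, during which the arm holds its last target. There are 200 camera calls.

## Task

Get the portable record player on the market stall going for the single on its platter: with a fingertip, slide the speed lever along its slot away from the off end, feel the clicks, and leave it seated in the third click without running on over the fourth; then press the start key all the way down and let it spring back up. Push and press gently, from outside: do not pinch or force the lever, do not swing the pickup arm, and do not lift or shift the things standing on and around the player.

Things in the scene. Friction and masses are not known exactly. Their poses are not given: they have to be found in the camera images.
- player: portable record player, fixed: grey case 290 mm deep (x) by 360 wide (y), flat white deck 100 mm above the table. Origin: centre of the underside; x to its back (away from the robot at yaw 0), y to its left seen from the robot, z up. In this frame, mm: lever slot along y at x -112; start key at (-112, -115); fixed knob, radius 13, 15 high, at (-112, 150); pickup arm along the right edge
- platter (a point): centre of the platter, on the deck: platter of radius 95 mm with a single on it, top 18 mm, spindle tip 34 mm above the deck. Its edge clears the lever's tab by 45 mm
- speed_lever (a joint): slide of the speed lever, m: 0 at the off end (tab at y +50 mm in the player's frame), growing to 0.060 towards the player's -y. Starts in the free run 0 to 0.008 (under 1 N). Clicks (resting places) 1 to 4: 0.022, 0.034, 0.046, 0.058; crests before them: 0.016, 0.028, 0.040, 0.052. Leaving a rest takes 6 to 7 N (8 if fast), falling to 0 at the crest
- slot_off (a point): point on the deck where the tab's centre stands at the off end; five dark marks beside the slot show off and clicks 1 to 4. Deck clear for 60 mm beyond it (player +y). Just past a crest the lever snaps ahead of the finger by itself, some 5 mm, into the next click and stays
- lever_tab: the black tab of the speed lever that stands up through the slot: 10 mm along the slide (y), 14 mm across (x), its flat sides rising from 1.5 to 18 mm above the deck. Origin: on the deck under the tab's centre, axes as the player's; it moves with the lever. Squeezed or shoved over 18 N it counts as forced
- lever_top (a point): centre of the top of the lever's tab, 18 mm above the deck
- start_key (a joint): travel of the start key, in m: 0 up, 0.005 fully down; springs back up. 1.5 N starts it, 5 N holds it fully down, then it meets a hard stop
- key_top (a point): centre of the top face of the start key: a white key 22 mm (player x) by 30 mm (player y), its top 10 mm above the deck when up, in a 3 mm high steel bezel
- tonearm (a joint): swing of the pickup arm in rad, 0 on its rest; it swings at a light touch
- pickup_head (a point): top of the pickup arm's black head, 33 mm above the deck, over 50 mm behind the start key's nearest edge; the arm runs back from here along the deck's right edge to its pivot 146 mm behind
- adapter: loose grey plastic centre adapter, a puck of radius 19 and height 10 mm lying on the deck between the lever's slot and the start key; origin: centre of its underside
- brush: loose wooden record brush 50 by 18 by 18 mm lying on the deck at the player's left; origin: centre of its underside
- mug: loose blue mug, radius 40 (handle out to about 70), height 90 mm, beside the player; origin: centre of its underside
- candlestick: loose brass candlestick, foot radius 42, height 142 mm, beside the player; origin: centre of its underside
- mill: loose dark wooden pepper mill, radius 28, height 174 mm, beside the player; origin: centre of its underside
- jar: loose glass jar, radius 33, height 105 mm, beside the player; origin: centre of its underside
- eggcup: loose white egg cup, radius 24, height 62 mm, on the table in front of the player; origin: centre of its underside

How it is judged (in metres and radians):
On the way, in this order (a step that is already met when the one before it is completed fails the run):
1. the speed lever is seated in its third click (value of joint speed_lever between 0.0435 and 0.0485 m), for 0.2 s.
2. the start key is pressed all the way down while the lever stays in the third click (all of step 1 and value of joint start_key above 0.004 m), for 0.05 s.
At the end, for the whole second after the job is handed in: the speed lever rests in its third click (0.0435 to 0.0485), the start key is back up (under 0.001), the pickup arm is on its rest (within 0.08 rad), and every loose thing is within 15 mm of where it stood (all of step 1 and value of joint start_key below 0.001 m and value of joint tonearm between -0.08 and 0.08 rad and distance of each of adapter, brush, mug, candlestick, mill, jar, eggcup from where it was at the start of the episode below 0.015 m); the robot touches nothing.
It fails at once if the speed lever runs on over the fourth click (value of joint speed_lever above 0.0525 m).
It fails at once if the lever's tab is pinched or forced (over 18 N) (contact force between the fingers and lever_tab above 18 N).
It fails at once if the pickup arm is swung more than 0.08 rad (value of joint tonearm above 0.08 rad or value of joint tonearm below -0.08 rad).
It fails at once if a loose thing is lifted or shifted more than 15 mm (distance of any of adapter, brush, mug, candlestick, mill, jar, eggcup from where it was at the start of the episode above 0.015 m).
It also fails if it takes over 67 s, if anything falls off the work surface, if the arm or the gripper's body presses on something with over 40 N, if the wrist force passes 120 N, or if a joint passes its speed limit or range.

## Working session

There is one attempt and no reset: what is moved stays moved. The work goes in short steps, each a Python script; the robot and the scene stay as the last script left them, time stands still between calls to the robot, and variables do not carry over. Pictures are saved under pics/ and viewed, at most 10 in all, crops included, and the job is handed in when it is done.

```bash
mkdir -p pics
python3 - <<'E'
from station import r
import cv2,pickle
d={}
for n in("scene","top","wrist"):
    s=r.snapshot(n);d[n]=s;print(n,s["fx"],s["cx"],s["cy"],s["R"],s["t"])
pickle.dump(d,open("s0.pkl","wb"))
for n in("scene","top"):cv2.imwrite(f"pics/{n}0.png",cv2.resize(d[n]["frame"][:,:,::-1],(800,600),interpolation=cv2.INTER_CUBIC))
print(r.sense())
E
```

```text
scene 411.7243716009784 255.7450661112439 188.64770033271046 [[-0.24008259  0.97073852  0.00520306]
 [ 0.83180413  0.2084787  -0.51443029]
 [-0.50046203 -0.11917783 -0.85751642]] [ 0.10525132 -0.41363793  1.54984486]
top 474.3078233002668 251.33173520580183 191.6218987148314 [[ 0.00843753 -0.99956792  0.02815638]
 [-0.99535605 -0.01109546 -0.0956202 ]
 [ 0.09589129 -0.02721883 -0.9950196 ]] [-0.00162677  0.5699623   1.1325371 ]
wrist 303.2453952856375 258.703420208129 189.5333332217023 [[ 0.38980938 -0.92089436 -0.00149115]
 [-0.88271227 -0.37410756  0.28436348]
 [-0.26242657 -0.1095313  -0.95871538]] [-0.59859336 -0.03442132  0.39076197]
{'clock': 0.15, 'joints': array([-7.02273700e+01,  5.25327892e+00,  7.05664471e+01, -7.31644803e-04,
        1.04267152e+02, -3.25001235e+00]), 'joint_vel': array([ 0.02790047, -0.16075315, -0.20424808, -0.01338955, -0.00455953,
        0.03261552]), 'joint_torque': array([ 2.23914489e-03, -4.47046602e+01, -4.06907094e+01,  6.99616293e-02,
        2.75044242e-02, -1.14652294e-04]), 'tcp_pos': array([ 0.23465577, -0.55225984,  0.40376148]), 'orientation': array([-1.79913222e+02, -4.21716081e-03,  2.30224594e+01]), 'contact_force': array([-7.05041877e-01, -9.70823036e-01, -6.53709292e-04]), 'torque': array([ 0.01541093,  0.01903366, -0.04846898]), 'gripper_force': 0.0, 'opening': 0.08773348090920066}
```

View pics/top0.png

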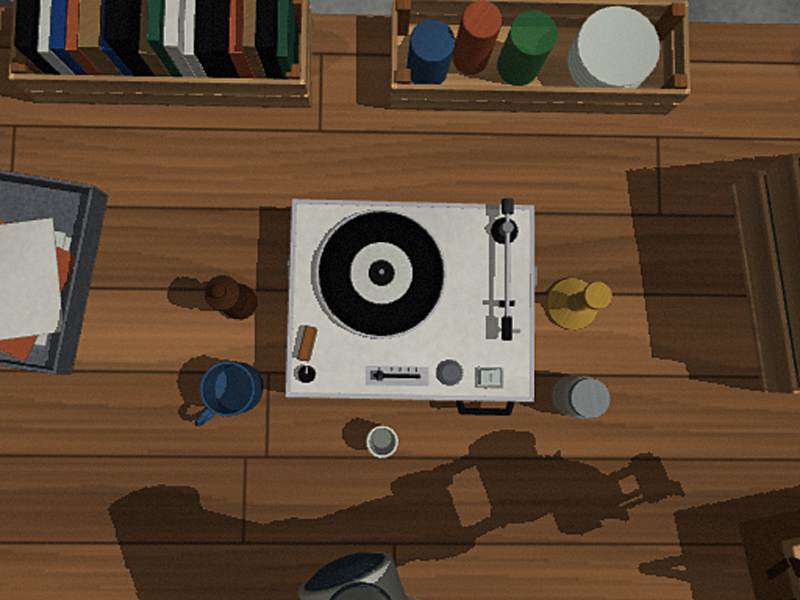

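View pics/scene0.png

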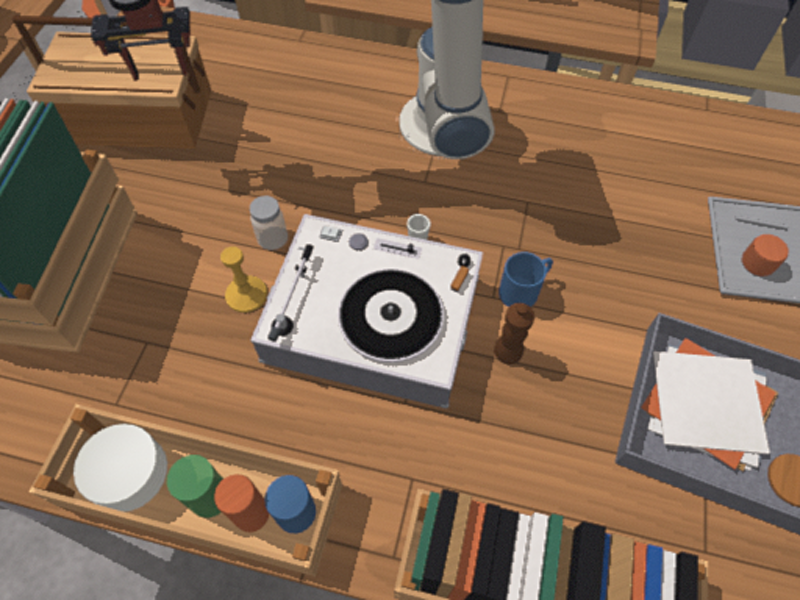

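Top view (800x600 scale): the deck's corners are at about (293,200), (534,206), (533,401) and (287,396). The slot plate spans x 365–428 at y 375 with the tab near (377,375), the adapter is at (449,372), the key at (488,376), and the egg cup at (382,441) in front. The scene view agrees with this layout. Next I'll work out the player's pose from the deck outline.

```bash
cat > h.py <<'E'
import numpy as np,cv2
def ray(s,px,z):
    R,t=np.array(s["R"]),np.array(s["t"]);c=-R.T@t
    d=R.T@np.array([(px[0]-s["cx"])/s["fx"],(px[1]-s["cy"])/s["fy"],1])
    return c+d*(z-c[2])/d[2]
def proj(s,X):
    p=np.array(s["R"])@X+s["t"];return np.array([p[0]/p[2]*s["fx"]+s["cx"],p[1]/p[2]*s["fy"]+s["cy"]])
def pw(P,v): # player frame -> world, P=(x,y,yaw)
    c,s=np.cos(P[2]),np.sin(P[2]);return np.array([P[0]+c*v[0]-s*v[1],P[1]+s*v[0]+c*v[1],v[2]])
E
python3 - <<'E'
import pickle;from h import *
d=pickle.load(open("s0.pkl","rb"))
for n in("top","scene"):
    s=d[n];f=s["frame"].astype(int)
    m=((f.min(2)>(150 if n=="top" else 150))&(f.max(2)-f.min(2)<40)).astype(np.uint8)
    m=cv2.morphologyEx(m,cv2.MORPH_OPEN,np.ones((3,3)))
    cs=cv2.findContours(m,cv2.RETR_EXTERNAL,cv2.CHAIN_APPROX_NONE)[0]
    cs=sorted(cs,key=cv2.contourArea)
    for c in cs[::-1]:
        if cv2.pointPolygonTest(c,(float(proj(s,[.5,0,.1])[0]),float(proj(s,[.5,0,.1])[1])),False)>=0 or cv2.contourArea(c)>8000: break
    W=np.array([ray(s,p+0.0,.1)[:2] for p in cv2.convexHull(c)[:,0]])
    (cx,cy),sz,a=cv2.minAreaRect((W*1000).astype(np.float32));print(n,cx,cy,sz,a)
    q=cv2.boxPoints(((cx,cy),sz,a));print(q)
    # platter: dark ellipse
    m=(f.max(2)<45).astype(np.uint8)
    for k in cv2.findContours(m,cv2.RETR_EXTERNAL,cv2.CHAIN_APPROX_NONE)[0]:
        if cv2.contourArea(k)>2000 or 0: print("dark",cv2.contourArea(k),ray(s,cv2.fitEllipse(k)[0],.118)[:2])
E
```

```text
top 564.31396484375 -21.474472045898438 (358.675537109375, 289.1842041015625) 89.36372375488281
[[ 417.73926 -199.1955 ]
 [ 706.90564 -202.40686]
 [ 710.8887   156.24655]
 [ 421.7223   159.45792]]
dark 4816.0 [0.59936199 0.02464061]
scene 562.7324829101562 -25.281494140625 (362.94830322265625, 291.6666564941406) 89.31949615478516
[[ 414.7541  -205.01082]
 [ 706.4002  -208.47487]
 [ 710.7109   154.44783]
 [ 419.06476  157.91188]]
dark 2639.0 [0.60514545 0.02322649]
```

Run:
```python
from station import r
import cv2,pickle
from h import *
r.grab(5)
r.reach([0.452,0.07,0.40],[180,0,89.36])
r.wait(.3)
s=r.snapshot("wrist");st=r.sense();pickle.dump(s,open("w1.pkl","wb"))
cv2.imwrite("pics/w1.png",cv2.resize(s["frame"][:,:,::-1],(800,600),interpolation=cv2.INTER_CUBIC))
print(st["tcp_pos"],st["orientation"],st["contact_force"],st["opening"],st["joints"],st["clock"],-np.array(s["R"]).T@s["t"])
P=(.5635,-.0225,np.radians(-.64))
for n,v in dict(off=(-.112,.05,.1),slotend=(-.112,-.01,.1),key=(-.112,-.115,.11),knob=(-.112,.15,.115)).items():print(n,proj(s,pw(P,v))*800/512)
```

```text
[0.45208678 0.06978326 0.39996009] [-1.79993453e+02  1.59098757e-03  8.93308825e+01] [0.17671896 0.0690029  0.68696624] 8.44285566231278e-05 [ 4.51265051e+00 -1.68677374e+01  9.16056178e+01 -1.02949320e-03
  1.05268784e+02  5.18149708e+00] 4.1917 [0.45224433 0.14800767 0.37984614]
off [406.83809177 350.76562733]
slotend [406.87983141 433.23309338]
key [407.00633914 569.53666392]
knob [406.87086585 192.42702735]
```

View pics/w1.png

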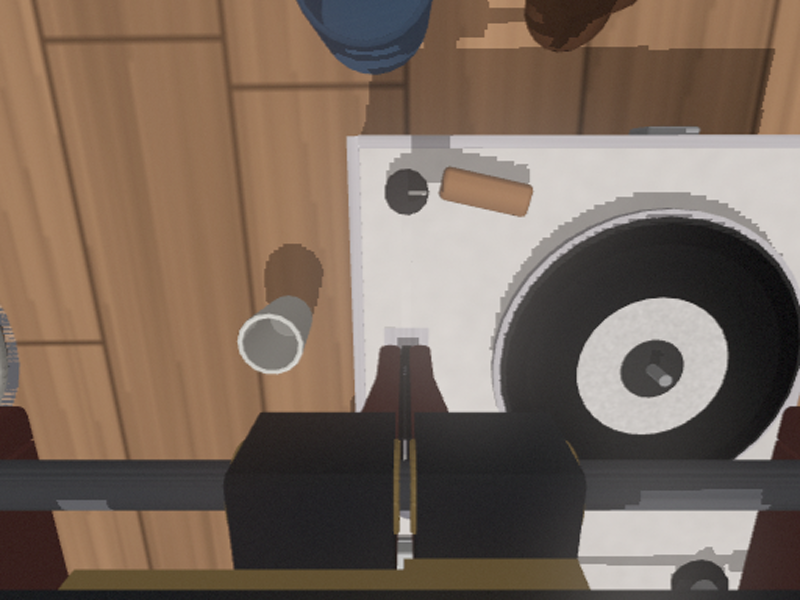

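The knob shows at (406,192), as predicted, so the pose is good. The fingers hide the tab at about (407,340), so I'll shift to look at it.

Run:
```python
from station import r
import cv2,pickle
from h import *
P=(.5635,-.0225,np.radians(-.64))
r.servo_line([0.452,-0.06,0.40])
r.wait(.3)
s=r.snapshot("wrist");pickle.dump(s,open("w2.pkl","wb"))
u,v=proj(s,pw(P,(-.112,.05,.1))).astype(int);print(u,v)
c=s["frame"][v-50:v+70,u-80:u+80,::-1];cv2.imwrite("pics/w2.png",cv2.resize(c,(800,600),interpolation=cv2.INTER_CUBIC))
for n,q in dict(off=(-.112,.05,.1),offtop=(-.112,.05,.118),slotend=(-.112,-.01,.1)).items():print(n,(proj(s,pw(P,q))-[u-80,v-50])*5)
f=s["frame"].astype(int);m=(f.max(2)<70).astype(np.uint8)
r.servo_line([0.452,-0.20,0.40])
r.wait(.3)
s=r.snapshot("wrist");pickle.dump(s,open("w3.pkl","wb"))
u,v=proj(s,pw(P,(-.112,-.115,.11))).astype(int)
c=s["frame"][v-50:v+70,u-80:u+80,::-1];cv2.imwrite("pics/w3.png",cv2.resize(c,(800,600),interpolation=cv2.INTER_CUBIC))
print((proj(s,pw(P,(-.112,-.115,.11)))-[u-80,v-50])*5)
print(r.sense()["clock"])
```

```text
258 87
off [404.25812137 254.21234842]
offtop [404.22182044 250.09014437]
slotend [404.35410869 593.52168584]
[404.76625201 253.78192423]
6.9917
```

View pics/w2.png

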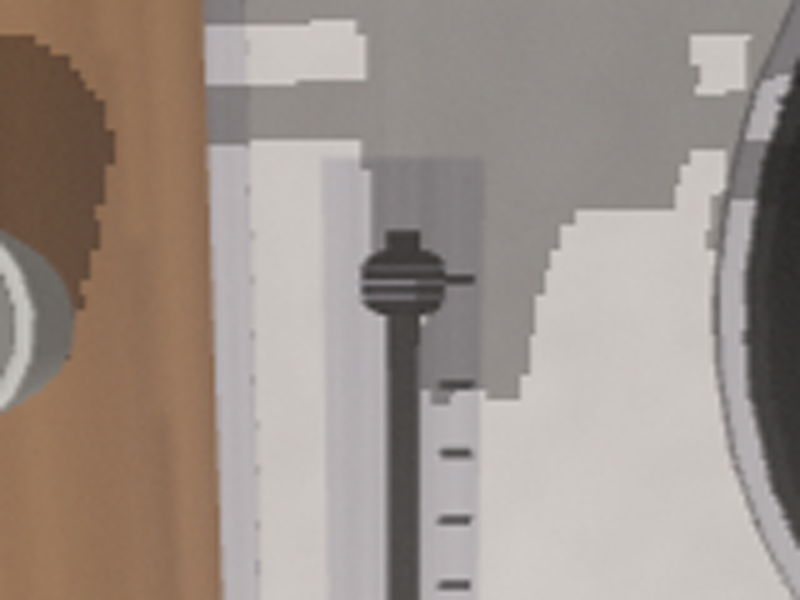

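View pics/w3.png

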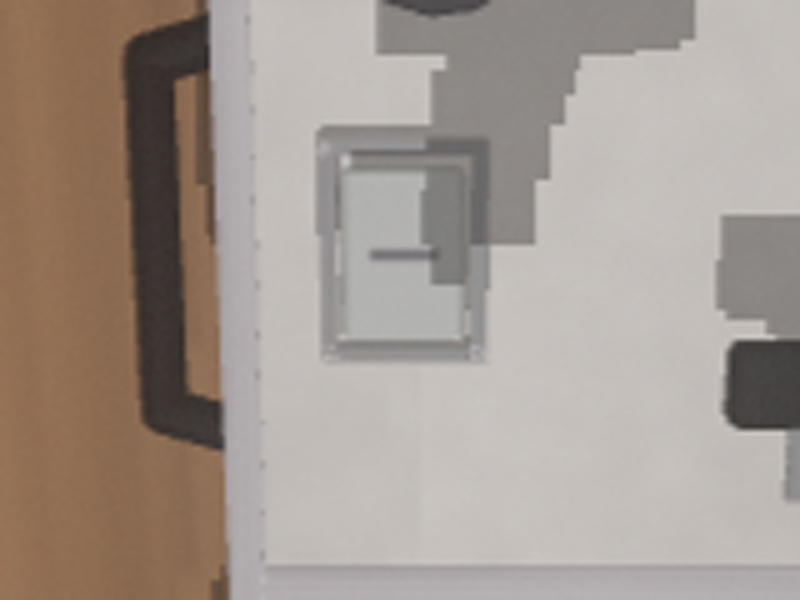

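w2: the tab's top is at row 282, about 5 mm into the free run, and the click marks are at rows 385/454/520/585, within about 1 mm of prediction. w3: the key's centre is at (405,254), exactly as predicted. Next I'll approach and push up to the second click, logging force.

```bash
cat >> h.py <<'E'
P=(.5635,-.0228,np.radians(-.64));ORI=[180,0,89.36]
def tcp(x,y,tip): # player mm, tip height above deck mm
    p=pw(P,(x/1000,y/1000,0));return [p[0],p[1],.1+tip/1000+.182]
def yp(st): # player y of the tcp, mm
    d=st["tcp_pos"][:2]-np.array(P[:2]);return 1000*(-np.sin(P[2])*d[0]+np.cos(P[2])*d[1])
def push(r,y,yend,step,f0,stopdrops,ymin_stop):
    log=[];drops=0;armed=False
    while y>yend and drops<stopdrops:
        y-=step;r.servo_line(tcp(-112,y,7),speed=.012);r.wait(.04)
        st=r.sense();f=st["contact_force"]-f0;log.append((round(y,1),round(yp(st),2),*[round(float(a),1) for a in f]))
        if f[1]>3.5:armed=True
        if armed and f[1]<1.2:drops+=1;armed=False
        if np.abs(f).max()>13:print("FORCE");break
    print(*log,sep="\n");print("drops",drops,r.sense()["clock"]);return y
E
python3 - <<'E'
from station import r
from h import *
r.reach(tcp(-112,80,110),ORI)
r.servo_line(tcp(-112,80,30));r.servo_line(tcp(-112,80,7),speed=.06);r.wait(.4)
f0=r.sense()["contact_force"];print(f0,r.sense()["tcp_pos"])
np.save("f0.npy",f0)
push(r,80,36,1.0,f0,2,0)
E
```

```text
[-0.91314442  0.22201089  0.57560882] [0.45243832 0.05845692 0.28921276]
(79.0, np.float64(78.95), 1.0, -0.8, 0.1)
(78.0, np.float64(77.97), 0.6, -0.8, -0.0)
(77.0, np.float64(76.97), 1.9, -0.4, 0.3)
(76.0, np.float64(75.96), 1.1, -0.5, -0.3)
(75.0, np.float64(74.98), 0.5, -0.2, -0.5)
(74.0, np.float64(73.97), 0.3, -0.5, -0.3)
(73.0, np.float64(72.97), 0.9, -0.2, 0.3)
(72.0, np.float64(71.98), 1.2, -0.8, -1.0)
(71.0, np.float64(70.97), 0.6, 0.2, -1.6)
(70.0, np.float64(69.99), 2.1, 0.3, -0.2)
(69.0, np.float64(68.96), 0.9, -0.2, -0.8)
(68.0, np.float64(67.96), 0.4, -0.3, -1.0)
(67.0, np.float64(66.98), 1.4, -0.5, -0.9)
(66.0, np.float64(65.99), 0.5, -0.5, -0.2)
(65.0, np.float64(64.96), 1.1, -0.5, -0.4)
(64.0, np.float64(63.97), 0.8, -1.3, -1.3)
(63.0, np.float64(62.96), 1.2, -0.2, -0.0)
(62.0, np.float64(61.97), 1.1, -0.2, -0.7)
(61.0, np.float64(60.96), 1.2, 0.1, 0.4)
(60.0, np.float64(59.96), 0.8, 0.8, -0.8)
(59.0, np.float64(58.94), 1.9, -0.6, -0.2)
(58.0, np.float64(57.95), 0.7, 0.7, -0.2)
(57.0, np.float64(56.95), 1.3, 0.0, -1.5)
(56.0, np.float64(56.02), 1.6, 0.8, 0.0)
(55.0, np.float64(55.24), 0.1, 3.8, -0.5)
(54.0, np.float64(54.16), -0.3, 4.5, 0.5)
(53.0, np.float64(52.71), 0.4, 2.2, 0.0)
(52.0, np.float64(51.7), 0.4, -0.9, 0.2)
(51.0, np.float64(50.8), 1.2, -0.9, 0.0)
(50.0, np.float64(49.92), 1.8, 0.0, -1.0)
(49.0, np.float64(48.96), -0.3, -1.1, -0.4)
(48.0, np.float64(47.96), 0.7, -1.0, -0.8)
(47.0, np.float64(46.97), 1.2, -0.4, -0.7)
(46.0, np.float64(45.98), 0.1, -0.2, 0.1)
(45.0, np.float64(44.98), 1.2, -0.1, -0.8)
(44.0, np.float64(44.02), 0.9, 1.0, -1.0)
(43.0, np.float64(43.26), 1.1, 4.4, -0.9)
(42.0, np.float64(42.19), 0.6, 5.0, 1.6)
(41.0, np.float64(40.72), -0.6, 1.6, -0.7)
(40.0, np.float64(39.67), 1.7, 0.1, -0.0)
drops 2 21.2833
```

The crests came at y≈52.4 and 40.4, a clean 12 mm apart, so the third should be at about 28.4.

Run:
```python
from station import r
from h import *
import cv2
f0=np.load("f0.npy")
y=push(r,40,26.2,1.0,f0,1,0)
r.wait(.2);r.servo_line(tcp(-112,y+12,7),speed=.06);r.servo_line(tcp(-112,y+12,118))
r.servo_line(tcp(-112,-60,118));r.wait(.2)
s=r.snapshot("wrist")
u,v=proj(s,pw(P,(-.112,.025,.1))).astype(int);print((proj(s,pw(P,(-.112,.004,.118)))-[u-80,v-60])*5)
cv2.imwrite("pics/w4.png",cv2.resize(s["frame"][v-60:v+60,u-80:u+80,::-1],(800,600),interpolation=cv2.INTER_CUBIC))
print(r.sense()["clock"])
```

```text
(39.0, np.float64(38.81), 1.2, -0.5, -1.1)
(38.0, np.float64(37.93), 1.1, 0.2, -0.6)
(37.0, np.float64(36.97), 1.1, -0.5, -0.6)
(36.0, np.float64(35.97), 1.0, 0.3, -1.2)
(35.0, np.float64(34.97), 1.2, -0.2, 0.1)
(34.0, np.float64(33.97), 1.7, 0.5, -0.5)
(33.0, np.float64(32.97), 1.3, -1.2, -0.5)
(32.0, np.float64(32.02), 0.8, 0.3, -0.4)
(31.0, np.float64(31.25), 1.1, 3.0, -0.7)
(30.0, np.float64(30.17), -0.2, 3.4, -0.5)
(29.0, np.float64(28.75), 0.5, 1.1, 0.9)
(28.0, np.float64(27.69), 0.7, 0.3, -0.1)
(27.0, np.float64(26.8), 0.0, -1.2, -1.3)
(26.0, np.float64(25.91), 0.5, 0.4, 0.1)
drops 0 25.3667
[404.74567387 431.69955957]
27.8583
```

View pics/w4.png

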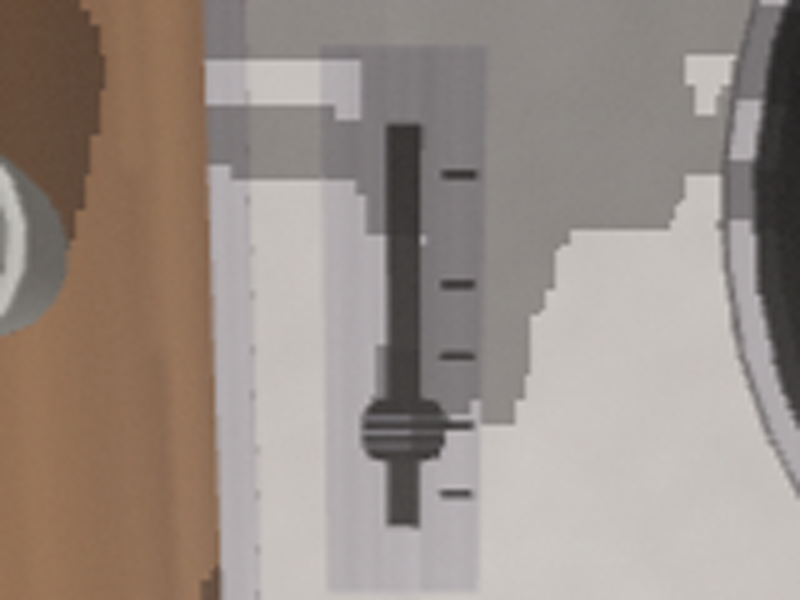

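The tab sits at row 428, next to the third mark at row 425, so it's seated in click 3. Now the key.

Run:
```python
from station import r
from h import *
r.servo_line(tcp(-112,-115,100));r.servo_line(tcp(-112,-115,30));r.servo_line(tcp(-112,-115,13),speed=.05);r.wait(.4)
f0=r.sense()["contact_force"];h=13.;log=[];n=0
while h>3.4 and n<2:
    h-=.5;r.servo_line(tcp(-112,-115,h),speed=.012);r.wait(.08)
    st=r.sense();f=st["contact_force"][2]-f0[2];log.append((h,round(1000*(st["tcp_pos"][2]-.282),2),round(float(f),1)))
    if f>6.5:n+=1
    if f>12:break
r.wait(.3);print(*log,sep="\n");print(r.sense()["contact_force"]-f0,r.sense()["clock"])
```

```text
(12.5, np.float64(12.5), -0.9)
(12.0, np.float64(11.99), -0.3)
(11.5, np.float64(11.49), -0.5)
(11.0, np.float64(10.99), -0.9)
(10.5, np.float64(10.5), -1.2)
(10.0, np.float64(10.21), 0.9)
(9.5, np.float64(9.61), 0.4)
(9.0, np.float64(9.06), 2.2)
(8.5, np.float64(8.56), 2.6)
(8.0, np.float64(8.06), 2.5)
(7.5, np.float64(7.55), 3.1)
(7.0, np.float64(7.07), 3.4)
(6.5, np.float64(6.58), 3.7)
(6.0, np.float64(6.06), 4.2)
(5.5, np.float64(5.58), 4.9)
(5.0, np.float64(5.33), 5.3)
(4.5, np.float64(5.27), 6.4)
(4.0, np.float64(5.22), 9.6)
(3.5, np.float64(5.18), 12.0)
[-4.16546627  1.29285976 11.79321654] 36.5333
```

The key met its hard stop at full travel. I'll retract, check once, and hand in.

Run:
```python
from station import r
from h import *
import cv2
r.servo_line(tcp(-112,-115,13),speed=.04);r.servo_line(tcp(-112,-115,118));r.wait(.3)
s=r.snapshot("wrist")
cv2.imwrite("pics/w5.png",cv2.resize(s["frame"][:,:,::-1],(800,600)))
print(r.sense()["clock"])
```

```text
38.1167
```

View pics/w5.png

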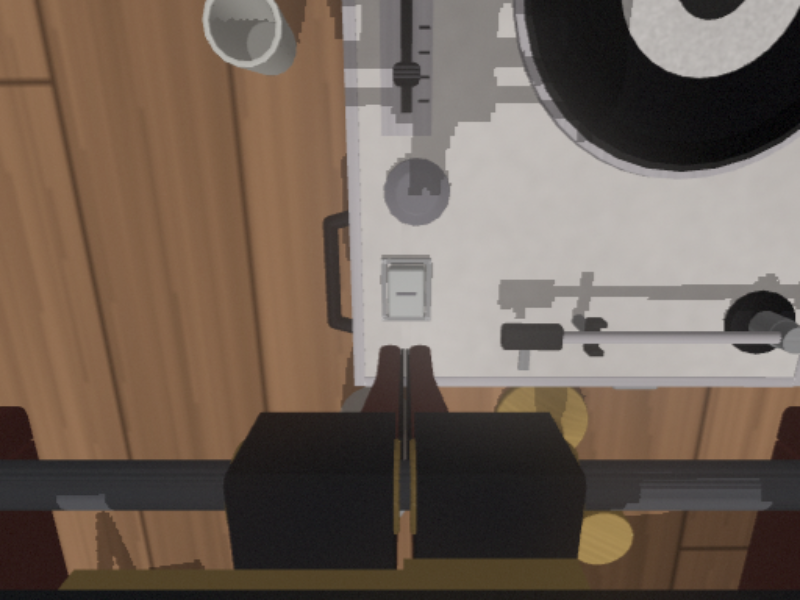

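The lever is still at the third mark (407,74), the key is up at (407,290), and the pickup arm is on its rest at (532,336). The adapter at (417,190) is undisturbed.

```bash
python3 -c "
from station import r
print(r.hand_in())"
```

```text
the job is handed in; nothing more can be done
None
```

The job is handed in, with no verdict returned: the lever was seated in the third click, the start key was pressed to its stop and sprang back up, and the last wrist picture showed nothing disturbed in view.

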